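Load a flow-chip carrier into the bench clamp and tighten the T-handle

TASK

Slide the white flow-chip carrier, round steel disc end first, into the channel of the blue-bridged bench clamp until it is fully home against the end stop, let go of it, and then turn the T-handle clockwise until rising resistance shows that the chip is firmly clamped. Do not overtighten, or the chip cracks; leave the other things on the bench alone and let go of the handle at the end.

Things in the scene. Friction and masses are not known exactly. Their poses are not given: they have to be found in the camera images.
- clamp: bench clamp fixed to the bench, 114x100 mm: aluminium base plate 10 mm thick, from x = -60 to +54 mm, and a blue bridge over it (44 to 64 mm above the bench, 32 mm along x, 90 mm along y). Origin: on the bench under the screw axis, z up; +x is the way the carrier slides in, from the open mouth to the steel end stop at x = +30 mm.
- seat (a point): point on the channel floor (top of the base plate, 10 mm above the bench) under the screw; axes as the clamp's. Steel side rails, 8 mm high, leave a channel 38 mm wide from x = -30 mm to the stop, flaring to 52 mm at x = -48 mm. Once the screw bears on the carrier its moment climbs by 0.4 N m per rad turned in small slow steps (a swing back hides it): 0.15 to 0.2 N m above free running is firm, 0.3 cracks the chip
- screw: screw with T-handle over the blue bridge; origin: middle of its steel bar, which lies along x, 12 mm thick, 15 mm high, with red balls at the ends (101 mm overall), 25 mm or more clear above the clamp. Right-hand thread: clockwise from above lowers the whole screw, bar too, by 16 mm a turn (2.5 mm a rad). It turns freely at 0.04 N m, meets a carrier that is home after 1.0 to 2.2 rad, and stays where it is left
- carrier_tab (a point): middle of the upright orange grip tab at the rear end of the loose white carrier (about 160 g), 20 mm above the carrier's underside; the tab is 12 mm thick (along y), 20 mm long (along x) and 34 mm high. The point's +x points along the carrier to its head, z up
- carrier_head (a point): middle of the top of the steel pressure disc (29 mm across) on the carrier's head, 10 mm above the underside and 125 mm ahead (+x) of the tab. The head is 60 mm long (x), 36 mm wide (y), 8 mm thick, the disc 2 mm proud; a tongue 14 mm wide, 8 mm thick joins it to the tab. Home, the disc lies right under the screw

How it is judged:
On the way, in this order (a step that is already met when the one before it is completed fails the run):
1. the carrier lies flat in the channel, its disc within 3 mm of the screw axis, with the screw not yet pressing on it (x of carrier_head in the frame of clamp above -0.003 m and y of carrier_head in the frame of clamp between -0.003 and 0.003 m and z of carrier_head in the frame of clamp below 0.0215 m and angle between carrier_head's own z axis and vertical below 0.04 rad and contact force between screw and carrier below 2 N), for 0.2 s.
2. the carrier is let go and the screw presses on it with more than 20 N (x of carrier_head in the frame of clamp above -0.003 m and y of carrier_head in the frame of clamp between -0.003 and 0.003 m and z of carrier_head in the frame of clamp below 0.0215 m and angle between carrier_head's own z axis and vertical below 0.04 rad and contact force between screw and carrier above 20 N and contact force between the fingers and carrier below 0.5 N), for 0.2 s.
At the end, for the whole second after the job is handed in: the carrier lies flat in the channel with its disc within 3 mm of the screw axis, at rest, and the screw, released, presses on it with 20 to 90 N (x of carrier_head in the frame of clamp above -0.003 m and y of carrier_head in the frame of clamp between -0.003 and 0.003 m and z of carrier_head in the frame of clamp below 0.0215 m and angle between carrier_head's own z axis and vertical below 0.04 rad and contact force between screw and carrier above 20 N and linear speed of carrier below 0.01 m/s and contact force between the fingers and screw below 0.1 N); the robot touches nothing.
It fails at once if the chip cracks: the screw presses on the carrier with more than 90 N (contact force between screw and carrier above 90 N).
It fails at once if one of the loose things standing by (beaker, tip box, petri dish, pipette, forceps, marker) is moved by more than 20 mm (distance of any of beaker, tip_box_2, petri_1, pipette_2, forceps, marker_1 from where it was at the start of the episode above 0.02 m).
It also fails if it takes over 67 s, if anything falls off the work surface, if the arm or the gripper's body presses on something with over 40 N, if the wrist force passes 120 N, or if a joint passes its speed limit or range.

ROBOT

A 6-joint arm with a two-finger parallel gripper is mounted at the origin on a cart in front of the work surface, level with it; the furniture and walls round the work are solid. World frame = base frame: x ahead of the robot, y to its left, z up, the work surface at z = 0. Lengths are in m, angles in rad, forces in N, time in s.
With the tool pointing down it reaches from about 0.375 to 0.975 m from the base axis. Payload 3.8 kg.
Tool frame: the origin (TCP) lies midway between the tips of the shut fingers; the grasp point (between the pads) lies behind it (manip.tcp_to_grasp is the z of the grasp point in the tool frame, in m); z points along the fingers, y is the line along which they close (so a half turn about z gives the same grasp; the last joint's range is limited). The gripper opens to 85 mm and grips with 20 to 120 N. Pads are 22 mm wide; open, the fingers measure 114 mm over their backs; the gripper's body (76 mm by 85 mm) begins 54 mm behind the grasp point. The pads swing forward as they close: fully open they stand 13 mm farther back than shut.
Start: joints at [1.105, 0.264, 1.604, -0, 1.274, -0.037], TCP at [0.281, 0.614, 0.231] pointing down, gripper open.
Joint ranges: [-2.63, 2.63], [-0.94, 2.18], [0.31, 2.57], [-1.31, 4.45], [0, 2.66], [-2.55, 2.55]. Speed limits (rad/s): [2.57, 2.57, 3.14, 3.14, 3.14, 3.14].

INTERFACE

Orientations are given as a unit quaternion [x, y, z, w].
In Python, from rig import manip, viewer gives the robot as it stands.
- The arm moves only by the tool apply_moves, never from a script. Its argument "rows" is a list of rows, each an object of numbers: "fingers": the finger opening in mm, from 0 to 85.4; "dx", "dy", "dz": the shift along the tool's x, y, z as a fraction of full scale; "spin": the turn about the tool's z as a fraction of full scale. In form: [{"fingers": .., "dx": .., "dy": .., "dz": .., "spin": ..}, ...]. A call has 1 to 10 rows; each row is the pose to reach, as a shift and turn from the pose commanded when the call began, along the tool's axes at that moment; what a row does not reach only later rows make up. Full scale, the value 1, is 100 mm for a shift and 90 degrees for a turn. A row lasts 1/12 s, in which the tool goes at most 41.7 mm and 7.16 degrees, less where a joint would pass 70% of its speed; a pose out of reach is approached as far as the arm can. A call with a number of a shift or a turn outside -1 to 1 is refused whole. A call with a gripper value outside its range is refused whole. The fingers move at their own pace and stop on an object; the grip force is fixed at half the most. Time passes only in rows, so rows that repeat a pose let the fingers close. It gives the time, the measured TCP pose, the force, the opening and the grip force at its end, in the units of the state.
- manip.get_state(): the state, without advancing time (a new reading comes with each control period).
- viewer.grab_frame(name): name is "scene" or "side" or "wrist"; returns the picture (400x640x3 uint8, red, green, blue); there is no depth.
- viewer.camera_params(name): a dict with "intrinsics" (3x3 intrinsics, pixels), "extrinsics" (4x4, takes a point from world to camera coordinates). Camera axes: x right, y down, z forward; pixel columns grow to the right and rows downward; lengths in m; the calibration is good to about 2 mm. A picture is of the moment at which its call begins: read the wrist's pose just before it. camera_params takes no time and is no camera call; for the wrist camera it gives the pose at the moment of the call.
- manip.job_done(): hands the job in; it is judged then, once.
The state is a dict: "time": time; "joints": joint angles; "joint_vel": joint speeds; "joint_torque": joint torques, N m; "ee_pos": TCP position; "tcp_rot": TCP orientation; "ft_force": force on the tool from outside, world axes, zero at the start; "ft_torque": the same for the moment, N m; "finger_gap": finger opening in m; "grasp_force": force on a finger pad.
Only numpy, scipy, OpenCV 4.12 (cv2) and the standard library are available. Lean on these libraries where they do the work, as an engineer would, in place of code of your own. Each camera call takes 0.05 s, during which the arm holds its last target. There are 200 camera calls.

## Working session

There is one attempt and no reset: what is moved stays moved. The work goes in short steps, Python scripts to look and compute and a tool call to move; the robot and the scene stay as the last step left them, time stands still between calls to the robot, and variables do not carry over. Pictures are saved under pics/ and viewed, at most 10 in all, crops included, and the job is handed in when it is done.

Besides the shell and the picture viewer there is one more tool, called after ">>>" as a command line: name --argument value ..., lists and objects as JSON in quotes. apply_moves: Moves the arm, as the interface text tells. Its arguments: {"type":"object","properties":{"rows":{"type":"array"}},"required":["rows"]}

```bash
ls; mkdir -p pics
python3 - <<'E'
from rig import manip, viewer
import cv2
print(manip.get_state(), manip.tcp_to_grasp)
for n in ("scene","side"):
    f=viewer.grab_frame(n); cv2.imwrite(f"pics/{n}0.png",cv2.cvtColor(f,cv2.COLOR_RGB2BGR))
    p=viewer.camera_params(n); print(n,p["intrinsics"],p["extrinsics"])
E
```

```text
pics
{'time': 0.0, 'joints': array([ 1.10508159e+00,  2.64764957e-01,  1.60537665e+00,  2.50575522e-06,
        1.27369775e+00, -3.68793559e-02]), 'joint_vel': array([-3.48362332e-04,  1.14730954e-03, -1.25951120e-05,  8.71728992e-04,
        1.03053638e-03, -3.64303840e-04]), 'joint_torque': array([ 5.42497619e-04, -5.15125680e+01, -3.67309713e+01,  8.29733312e-05,
        1.29462205e-02, -2.03372372e-05]), 'ee_pos': array([0.28033248, 0.6132303 , 0.22995264]), 'tcp_rot': array([ 2.12778714e-01,  9.77099768e-01, -1.08777414e-03, -2.80494132e-04]), 'ft_force': array([-0.26587097,  0.04443255,  0.01704355]), 'ft_torque': array([-0.02994318, -0.03525403, -0.08466494]), 'grasp_force': 0.0, 'finger_gap': 0.0853961235402904} -0.0187
scene [[425.10484198   0.         316.24640439]
 [  0.         425.10484198 194.83192507]
 [  0.           0.           1.        ]] [[-0.39734718 -0.9172863   0.02647768  0.30626043]
 [-0.45635711  0.17248634 -0.87291847  0.31289993]
 [ 0.79614911 -0.35893497 -0.48714709  0.54252159]
 [ 0.          0.          0.          1.        ]]
side [[451.1694213    0.         320.90595842]
 [  0.         451.1694213  193.75032589]
 [  0.           0.           1.        ]] [[ 0.99774819  0.06290988 -0.02325708 -0.55846536]
 [ 0.0031794  -0.39072455 -0.92050216  0.09840354]
 [-0.06699579  0.91835542 -0.39004473  0.86075717]
 [ 0.          0.          0.          1.        ]]
```

View pics/scene0.png

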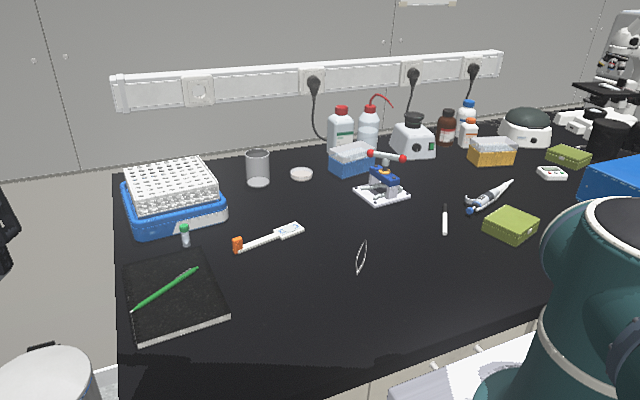

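View pics/side0.png

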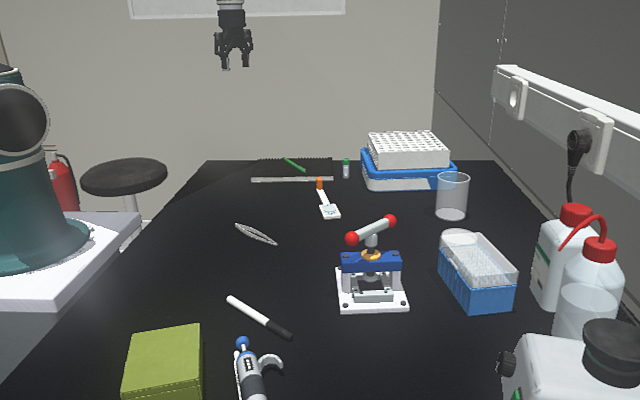

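The scene view shows the carrier with its tab at about (237,243) and its disc at about (290,230), and the clamp at about (382,185). In the side view the clamp is at (372,275) and the carrier at (325,203). I'll enlarge both.

```bash
cat > h.py <<'E'
import numpy as np
from rig import viewer
def ray(n,u,v,p=None):
    p=p or viewer.camera_params(n); K=p["intrinsics"];E=p["extrinsics"];R=E[:3,:3]
    return -R.T@E[:3,3], R.T@np.linalg.solve(K,[u,v,1])
def onz(n,u,v,z,p=None):
    c,d=ray(n,u,v,p); return c+d*(z-c[2])/d[2]
def proj(n,X,p=None):
    p=p or viewer.camera_params(n); c=p["extrinsics"][:3,:3]@np.asarray(X)+p["extrinsics"][:3,3]; q=p["intrinsics"]@c; return q[:2]/q[2]
def tri(obs):
    A=0;b=0
    for n,u,v in obs:
        c,d=ray(n,u,v); d=d/np.linalg.norm(d); P=np.eye(3)-np.outer(d,d); A=A+P;b=b+P@c
    return np.linalg.solve(A,b)
E
python3 - <<'E'
import cv2,numpy as np
a=cv2.imread("pics/scene0.png")[140:260,225:425]; b=cv2.imread("pics/side0.png")[170:320,300:420]
cv2.imwrite("pics/a.png",cv2.resize(a,None,fx=4,fy=4,interpolation=cv2.INTER_CUBIC))
cv2.imwrite("pics/b.png",cv2.resize(b,None,fx=4,fy=4,interpolation=cv2.INTER_CUBIC))
E
```

```text
(no output)
```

View pics/a.png

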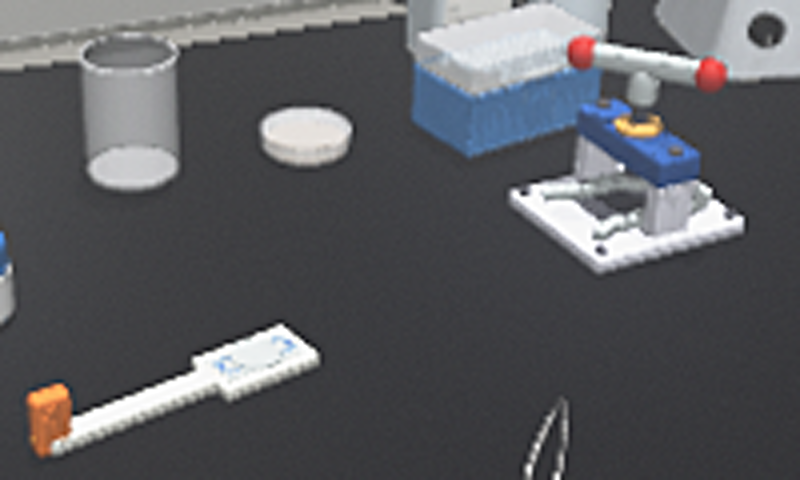

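View pics/b.png

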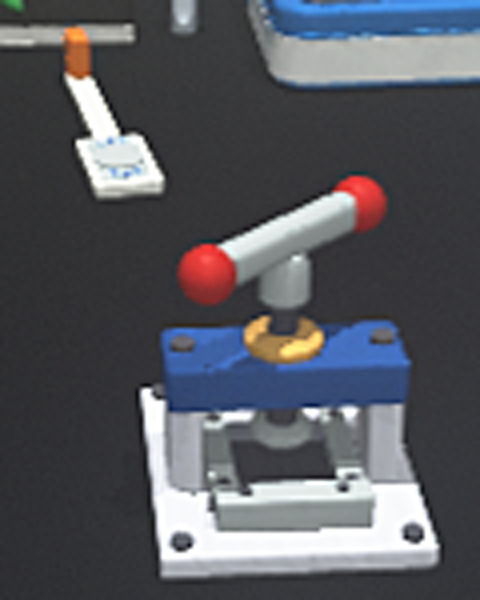

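The crops give these pixels:
- **Carrier:** tab top, disc at a(258,352) and b(120,155).
- **Clamp:** base corners, with the steel end stop towards the side camera, so the mouth faces +y.
- **T-bar:** red balls at a(581,52)/(711,74) and b(208,272)/(358,202).

Run:
```python
from h import *
np.set_printoptions(precision=4,suppress=True)
A=lambda u,v:("scene",225+u/4,140+v/4)
B=lambda u,v:("side",300+u/4,170+v/4)
print("disc",onz(*A(258,352),.010),onz(*B(120,155),.010),tri([A(258,352),B(120,155)]))
print("tabtop",onz(*A(52,390),.037),onz(*B(78,34),.037))
print("tab tri base",tri([A(50,420),B(78,54)]))
print("base",[onz(*A(*p),.010) for p in ((510,192),(600,265),(745,222))],[onz(*B(*p),.010) for p in ((163,560),(437,552),(145,392))])
b1=tri([A(711,74),B(208,272)]);b2=tri([A(581,52),B(358,202)]);print("balls",b1,b2,np.linalg.norm(b1-b2),(b1+b2)/2)
print("bridge top scene", [onz(*A(*p),.064) for p in ((578,108),(660,162),(700,155))], [onz(*B(*p),.064) for p in ((163,332),(405,325),(165,372),(408,362))])
print("collar", onz(*A(638,126),.068),onz(*B(284,338),.068))
p=viewer.camera_params("wrist");print(p)
```

```text
disc [0.5651 0.1534 0.01  ] [0.5698 0.1514 0.01  ] [0.569  0.1526 0.0085]
tabtop [0.532  0.2749 0.037 ] [0.5409 0.2598 0.037 ]
tab tri base [0.5383 0.2765 0.0164]
base [array([ 0.6814, -0.0635,  0.01  ]), array([ 0.5793, -0.0711,  0.01  ]), array([ 0.5929, -0.1849,  0.01  ])] [array([ 0.6003, -0.1902,  0.01  ]), array([ 0.6976, -0.1825,  0.01  ]), array([ 0.5904, -0.0801,  0.01  ])]
balls [ 0.6151 -0.1587  0.1081] [ 0.672  -0.1007  0.1075] 0.08118243997804633 [ 0.6436 -0.1297  0.1078]
bridge top scene [array([ 0.6791, -0.1074,  0.064 ]), array([ 0.5951, -0.1163,  0.064 ]), array([ 0.5946, -0.1445,  0.064 ])] [array([ 0.5991, -0.1234,  0.064 ]), array([ 0.6904, -0.1161,  0.064 ]), array([ 0.6004, -0.1518,  0.064 ]), array([ 0.6889, -0.1427,  0.064 ])]
collar [ 0.6358 -0.1252  0.068 ] [ 0.6441 -0.1335  0.068 ]
{'intrinsics': array([[287.6204,   0.    , 316.3059],
       [  0.    , 287.6204, 202.6169],
       [  0.    ,   0.    ,   1.    ]]), 'extrinsics': array([[ 0.4165,  0.9091, -0.0021, -0.6735],
       [ 0.872 , -0.3989,  0.2836, -0.0348],
       [ 0.257 , -0.12  , -0.9589,  0.3788],
       [ 0.    ,  0.    ,  0.    ,  1.    ]])}
```

>>> apply_moves --rows '[{"fingers":85,"dx":-0.3,"dy":-0.18,"dz":0,"spin":0},{"fingers":85,"dx":-0.65,"dy":-0.4,"dz":0,"spin":0},{"fingers":85,"dx":-1,"dy":-0.6,"dz":0,"spin":0}]'

```text
time: 0.35
ee_pos: [0.3463, 0.5167, 0.2303]
tcp_rot: [0.212, 0.977, -0.001, -0.0]
ft_force: [0.8, 0.2, 0.9]
finger_gap: 0.0851
grasp_force: 0.0
```

>>> apply_moves --rows '[{"fingers":85,"dx":-0.35,"dy":-0.2,"dz":0,"spin":0},{"fingers":85,"dx":-0.7,"dy":-0.4,"dz":0,"spin":0},{"fingers":85,"dx":-1,"dy":-0.6,"dz":0,"spin":0}]'

```text
time: 0.6
ee_pos: [0.4136, 0.4194, 0.2307]
tcp_rot: [0.213, 0.977, -0.0, 0.0]
ft_force: [0.4, -0.3, 0.0]
finger_gap: 0.085
grasp_force: 0.0
```

>>> apply_moves --rows '[{"fingers":85,"dx":-0.35,"dy":-0.2,"dz":0,"spin":0},{"fingers":85,"dx":-0.7,"dy":-0.4,"dz":0,"spin":0},{"fingers":85,"dx":-1,"dy":-0.6,"dz":0,"spin":0}]'

```text
time: 0.85
ee_pos: [0.4796, 0.3233, 0.2309]
tcp_rot: [0.213, 0.977, -0.0, 0.0]
ft_force: [0.4, -0.0, -0.1]
finger_gap: 0.0852
grasp_force: 0.0
```

>>> apply_moves --rows '[{"fingers":85,"dx":-0.35,"dy":-0.2,"dz":0,"spin":0.08},{"fingers":85,"dx":-0.7,"dy":-0.4,"dz":0,"spin":0.16},{"fingers":85,"dx":-1,"dy":-0.6,"dz":0,"spin":0.24},{"fingers":85,"dx":-1,"dy":-0.6,"dz":0,"spin":0.31},{"fingers":85,"dx":-1,"dy":-0.6,"dz":0,"spin":0.39},{"fingers":85,"dx":-1,"dy":-0.6,"dz":0,"spin":0.47},{"fingers":85,"dx":-1,"dy":-0.6,"dz":0,"spin":0.55},{"fingers":85,"dx":-1,"dy":-0.6,"dz":0,"spin":0.57},{"fingers":85,"dx":-1,"dy":-0.6,"dz":0,"spin":0.57}]'

```text
time: 1.6
ee_pos: [0.5443, 0.229, 0.2306]
tcp_rot: [0.615, 0.788, -0.0, -0.0]
ft_force: [-0.0, -0.4, 0.6]
finger_gap: 0.0847
grasp_force: 0.0
```

Run:
```python
from h import *
from rig import manip
import cv2,json
s=manip.get_state();print(s["time"],s["ee_pos"],s["tcp_rot"],s["joints"])
p=viewer.camera_params("wrist"); f=viewer.grab_frame("wrist"); cv2.imwrite("pics/w1.png",cv2.cvtColor(f,cv2.COLOR_RGB2BGR))
np.savez("w1.npz",**p)
for X in ([.568,.152,.01],[.538,.274,.037]): print(proj("wrist",X,p))
```

```text
1.6 [0.54432847 0.2290175  0.23064911] [ 6.15168156e-01  7.88395718e-01 -4.84262748e-04 -3.11001981e-04] [3.56062059e-01 1.06552442e-01 1.79004241e+00 2.27702574e-05
 1.24614865e+00 1.10457191e-01]
[320.61702225 235.10739501]
[321.79377484 142.65305001]
```

View pics/w1.png

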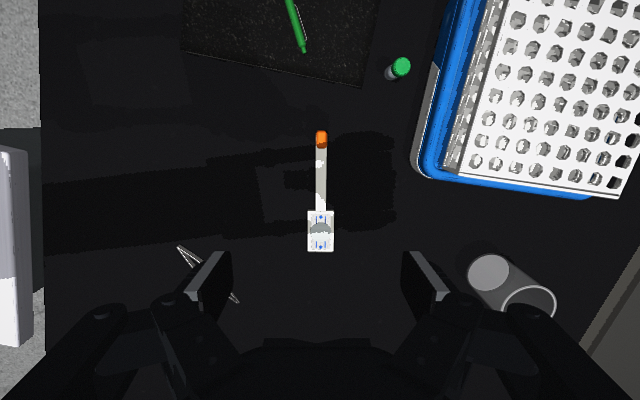

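The wrist view shows the tab at (321,138) and the disc at about (320,229). The carrier is aligned with the tool's x axis.

Run:
```python
from h import *
import cv2
np.set_printoptions(precision=4,suppress=True)
p=dict(np.load("w1.npz"));f=cv2.imread("pics/w1.png").astype(int)
b,g,r=f[...,0],f[...,1],f[...,2]
m=(r>150)&(b<80)&(g<170)&(r>g+50); y,x=np.nonzero(m); k=(abs(x-321)<20)&(y<160); y,x=y[k],x[k]
print("orange",x.min(),x.max(),y.min(),y.max(),x.mean())
# bottom/top extents -> tab front(lower) is at tilted top
for yy in (y.min(),y.max()+1): print(yy,onz("wrist",x.mean()+.5,yy,.037,p),onz("wrist",x.mean()+.5,yy,.008,p))
w=(f.min(2)>110); y,x=np.nonzero(w); k=(abs(x-321)<20)&(y>150)&(y<262); y,x=y[k],x[k]
rows=np.bincount(y); print("white rows",[(i,n) for i,n in enumerate(rows) if n and (i<155 or 205<i)])
h=[(i,x[y==i].min(),x[y==i].max()+1) for i in (215,222,240,247)];print(h)
yh=[i for i,n in enumerate(rows) if n>20]
for yy in (yh[0],yh[-1]+1): print(yy,onz("wrist",np.mean([[a,b] for _,a,b in h]),yy,.008,p))
print(f.astype(int).max(2)[248:258,320],f.max(2)[126:150,321])
```

```text
orange 316 326 131 144 320.6363636363636
131 [0.5341 0.2864 0.037 ] [0.5348 0.2852 0.008 ]
145 [0.5379 0.2713 0.037 ] [0.539  0.2688 0.008 ]
white rows [(151, np.int64(11)), (152, np.int64(11)), (153, np.int64(11)), (154, np.int64(11)), (206, np.int64(11)), (207, np.int64(11)), (208, np.int64(11)), (209, np.int64(11)), (210, np.int64(11)), (211, np.int64(27)), (212, np.int64(27)), (213, np.int64(27)), (214, np.int64(27)), (215, np.int64(27)), (216, np.int64(25)), (217, np.int64(22)), (218, np.int64(24)), (219, np.int64(25)), (220, np.int64(24)), (221, np.int64(24)), (222, np.int64(24)), (223, np.int64(24)), (224, np.int64(26)), (225, np.int64(26)), (226, np.int64(26)), (227, np.int64(26)), (228, np.int64(26)), (229, np.int64(25)), (230, np.int64(26)), (231, np.int64(26)), (232, np.int64(26)), (233, np.int64(26)), (234, np.int64(27)), (235, np.int64(27)), (236, np.int64(27)), (237, np.int64(27)), (238, np.int64(27)), (239, np.int64(27)), (240, np.int64(27)), (241, np.int64(27)), (242, np.int64(26)), (243, np.int64(25)), (244, np.int64(25)), (245, np.int64(26)), (246, np.int64(23)), (247, np.int64(24)), (248, np.int64(26)), (249, np.int64(27)), (250, np.int64(27)), (251, np.int64(25))]
[(215, np.int64(307), np.int64(334)), (222, np.int64(308), np.int64(334)), (240, np.int64(307), np.int64(334)), (247, np.int64(307), np.int64(334))]
211 [0.5597 0.1848 0.008 ]
252 [0.5745 0.1266 0.008 ]
[232 198 253 195  50  23  25  27  26  24] [ 23  24  24  22  89 192 236 245 244 243 244 243 244 244 244 246 252 160
 139 142 133 114 125 188]
```

>>> apply_moves --rows '[{"fingers":60,"dx":0.2,"dy":0.02,"dz":0.3,"spin":0},{"fingers":60,"dx":0.4,"dy":0.037,"dz":0.65,"spin":0},{"fingers":60,"dx":0.483,"dy":0.037,"dz":1,"spin":0},{"fingers":60,"dx":0.483,"dy":0.037,"dz":1,"spin":0}]'

```text
time: 1.98
ee_pos: [0.5304, 0.2761, 0.123]
tcp_rot: [0.614, 0.79, -0.006, -0.003]
ft_force: [-1.2, -0.6, -1.0]
finger_gap: 0.0601
grasp_force: 0.0
```

>>> apply_moves --rows '[{"fingers":50,"dx":0,"dy":0,"dz":0.25,"spin":0},{"fingers":50,"dx":0,"dy":0,"dz":0.5,"spin":0},{"fingers":50,"dx":0,"dy":0,"dz":0.7,"spin":0},{"fingers":50,"dx":0,"dy":0,"dz":0.7,"spin":0}]'

```text
time: 2.32
ee_pos: [0.5336, 0.2753, 0.0579]
tcp_rot: [0.614, 0.789, -0.003, -0.002]
ft_force: [-0.2, -0.1, -0.6]
finger_gap: 0.0497
grasp_force: 0.0
```

Run:
```python
from h import *
from rig import manip
import cv2
np.set_printoptions(precision=4,suppress=True)
s=manip.get_state();print(s["time"],s["ee_pos"],s["tcp_rot"])
p=viewer.camera_params("wrist"); f=viewer.grab_frame("wrist")[...,::-1]; cv2.imwrite("pics/w2.png",f)
f=f.astype(int);b,g,r=f[...,0],f[...,1],f[...,2]
m=(r>90)&(b<80)&(r>g+50); y,x=np.nonzero(m);print(len(x))
q=(r>200)&m;y,x=np.nonzero(q);print("orange",x.min(),x.max(),y.min(),y.max(),x.mean(),y.mean());print(onz("wrist",x.mean()+.5,y.mean()+.5,.037,p))
print([ (c,onz("wrist",*c,.037,p)) for c in ((x.min(),y.min()),(x.max()+1,y.max()+1))])
```

```text
2.3167 [0.5336 0.2753 0.0579] [ 0.6144  0.789  -0.0034 -0.0016]
803
orange 314 334 220 249 323.7552182163188 235.0474383301708
[0.5361 0.2798 0.037 ]
[((np.int64(314), np.int64(220)), array([0.5276, 0.288 , 0.037 ])), ((np.int64(335), np.int64(250)), array([0.5449, 0.2721, 0.037 ]))]
```

>>> apply_moves --rows '[{"fingers":50,"dx":0,"dy":0,"dz":0.2,"spin":0},{"fingers":50,"dx":0,"dy":0,"dz":0.4,"spin":0},{"fingers":50,"dx":0,"dy":0,"dz":0.49,"spin":0},{"fingers":50,"dx":0,"dy":0,"dz":0.49,"spin":0},{"fingers":5,"dx":0,"dy":0,"dz":0.49,"spin":0},{"fingers":5,"dx":0,"dy":0,"dz":0.49,"spin":0},{"fingers":5,"dx":0,"dy":0,"dz":0.49,"spin":0},{"fingers":5,"dx":0,"dy":0,"dz":0.49,"spin":0},{"fingers":5,"dx":0,"dy":0,"dz":0.49,"spin":0},{"fingers":5,"dx":0,"dy":0,"dz":0.49,"spin":0}]'

```text
time: 3.2
ee_pos: [0.5379, 0.2778, 0.0143]
tcp_rot: [0.615, 0.789, 0.001, 0.001]
ft_force: [-0.5, 0.2, 6.7]
finger_gap: 0.0104
grasp_force: 61.0
```

>>> apply_moves --rows '[{"fingers":5,"dx":0,"dy":0,"dz":0,"spin":0},{"fingers":5,"dx":0,"dy":0,"dz":0,"spin":0},{"fingers":5,"dx":0,"dy":0,"dz":0,"spin":0},{"fingers":5,"dx":0,"dy":0,"dz":0,"spin":0},{"fingers":5,"dx":0,"dy":0,"dz":0,"spin":0}]'

```text
time: 3.62
ee_pos: [0.5379, 0.2777, 0.0143]
tcp_rot: [0.615, 0.789, 0.001, 0.001]
ft_force: [0.2, 0.1, 6.1]
finger_gap: 0.0105
grasp_force: 61.0
```

>>> apply_moves --rows '[{"fingers":5,"dx":0,"dy":0,"dz":-0.1,"spin":0},{"fingers":5,"dx":0,"dy":0,"dz":-0.22,"spin":0},{"fingers":5,"dx":0,"dy":0,"dz":-0.35,"spin":0},{"fingers":5,"dx":-0.1,"dy":0.02,"dz":-0.45,"spin":0},{"fingers":5,"dx":-0.25,"dy":0.05,"dz":-0.5,"spin":0},{"fingers":5,"dx":-0.4,"dy":0.09,"dz":-0.5,"spin":0},{"fingers":5,"dx":-0.55,"dy":0.13,"dz":-0.5,"spin":0},{"fingers":5,"dx":-0.7,"dy":0.16,"dz":-0.5,"spin":0},{"fingers":5,"dx":-0.85,"dy":0.2,"dz":-0.5,"spin":0},{"fingers":5,"dx":-0.95,"dy":0.22,"dz":-0.5,"spin":0}]'

```text
time: 4.45
ee_pos: [0.5823, 0.1886, 0.0633]
tcp_rot: [0.615, 0.789, 0.0, 0.001]
ft_force: [-0.3, -0.4, -2.5]
finger_gap: 0.0106
grasp_force: 59.9
```

>>> apply_moves --rows '[{"fingers":5,"dx":-0.15,"dy":0.03,"dz":0,"spin":0.02},{"fingers":5,"dx":-0.3,"dy":0.06,"dz":0,"spin":0.04},{"fingers":5,"dx":-0.45,"dy":0.1,"dz":0,"spin":0.06},{"fingers":5,"dx":-0.6,"dy":0.13,"dz":0,"spin":0.08},{"fingers":5,"dx":-0.75,"dy":0.16,"dz":0,"spin":0.1},{"fingers":5,"dx":-0.84,"dy":0.18,"dz":0,"spin":0.105},{"fingers":5,"dx":-0.84,"dy":0.18,"dz":0,"spin":0.105},{"fingers":5,"dx":-0.84,"dy":0.18,"dz":0,"spin":0.105},{"fingers":5,"dx":-0.84,"dy":0.18,"dz":0,"spin":0.105},{"fingers":5,"dx":-0.84,"dy":0.18,"dz":0,"spin":0.105}]'

```text
time: 5.28
ee_pos: [0.6185, 0.1139, 0.0621]
tcp_rot: [0.677, 0.736, -0.0, -0.0]
ft_force: [0.6, 0.6, -0.6]
finger_gap: 0.0102
grasp_force: 59.9
```

Run:
```python
from h import *
from rig import manip
import cv2
s=manip.get_state();print(s["time"],s["ee_pos"],s["tcp_rot"],s["finger_gap"])
p=viewer.camera_params("wrist"); f=viewer.grab_frame("wrist")[...,::-1]; cv2.imwrite("pics/w3.png",f);np.savez("w3.npz",**p)
for n in("side","scene"): cv2.imwrite(f"pics/{n}3.png",viewer.grab_frame(n)[...,::-1])
c=f[200:340,220:420]; cv2.imwrite("pics/w3c.png",cv2.resize(f[160:360,200:460],None,fx=3,fy=3,interpolation=cv2.INTER_CUBIC))
print(proj("wrist",[.641,-.13,.108],p),proj("wrist",[.641-.0045,-.13+.052,.01],p))
```

```text
5.2833 [0.61852598 0.11387618 0.06213967] [ 6.77355808e-01  7.35655516e-01 -8.99632872e-05 -2.50821854e-04] 0.010162433444389394
[322.41531663 641.24241258] [320.36414541 422.40650199]
```

View pics/w3c.png

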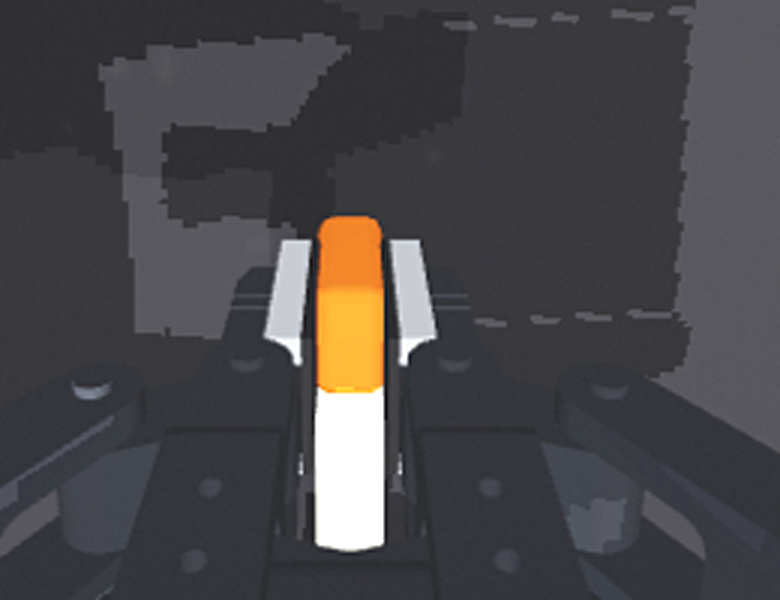

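The wrist view shows the tab held centred between the pads at crop (350,340). The clamp is out of view. The next check is the carrier relative to the clamp in the fixed cameras, combined into one picture.

Run:
```python
import cv2,numpy as np
a=cv2.imread("pics/scene3.png")[150:215,290:420]; b=cv2.imread("pics/side3.png")[200:320,325:415]
a=cv2.resize(a,None,fx=3.4,fy=3.4,interpolation=cv2.INTER_CUBIC); b=cv2.resize(b,None,fx=4,fy=4,interpolation=cv2.INTER_CUBIC)
c=np.zeros((480,800,3),np.uint8); c[:480,:360]=b; c[:a.shape[0],360:360+min(440,a.shape[1])]=a[:,:440]
cv2.imwrite("pics/c3.png",c)
```

```text
(no output)
```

View pics/c3.png

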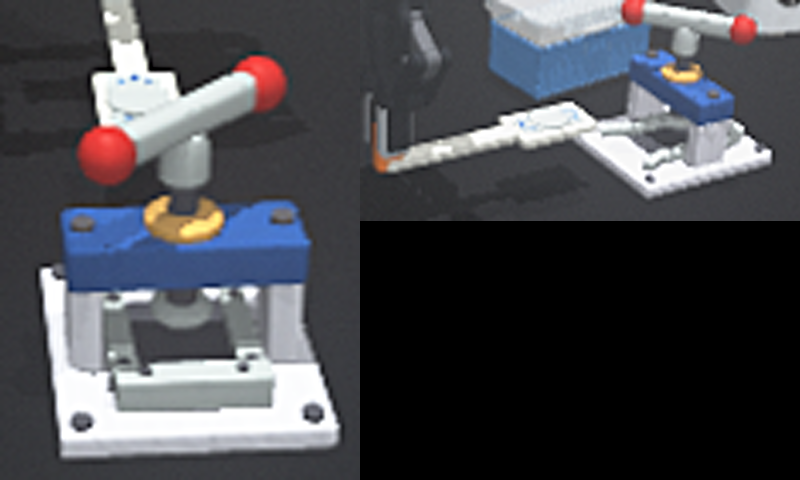

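```bash
cat > fit.py <<'E'
from h import *
from scipy.optimize import least_squares
np.set_printoptions(precision=4,suppress=True)
S=lambda u,v:(325+u/4,200+v/4); A=lambda u,v:(225+u/4,140+v/4)
side=[((54,-50,10),S(62,440)),((54,50,10),S(338,432)),((-60,-50,10),S(41,270)),((-16,-45,64),S(63,207)),((16,-45,64),S(67,250)),((16,45,64),S(308,240)),((-16,45,64),S(300,203))]
scene=[((-60,50,10),A(510,192)),((-60,-50,10),A(600,265)),((54,-50,10),A(745,221)),((-16,45,64),A(578,107)),((-16,-45,64),A(660,163)),((16,-45,64),A(700,153))]
P={n:viewer.camera_params(n) for n in("side","scene")}
def T(q,X): c,s=np.cos(q[2]),np.sin(q[2]);x,y,z=np.array(X)/1000; return [q[0]+c*x-s*y,q[1]+s*x+c*y,z]
def res(q,obs): return np.concatenate([proj(n,T(q,X),P[n])-uv for n,L in obs for X,uv in L])
for o in ([("side",side)],[("scene",scene)],[("side",side),("scene",scene)]):
    r=least_squares(res,[.641,-.13,-1.48],args=(o,),x_scale=[.01,.01,.05]);print(r.x,np.degrees(r.x[2]),np.round(r.fun,1))
E
python3 - <<'E'
from fit import *
# predicted carrier head from TCP, side & scene
q=[.6185,.1139,np.arctan2(*( -2*.6774*.7357*0 -1 , 0))]
ty=np.array([2*.67736*.73566,2*.73566**2-1]); yaw=np.arctan2(ty[1],ty[0])-np.pi/2; print("carrier yaw",np.degrees(yaw))
for z in (45,50,55):
  for n,f in(("side",lambda p:((p-[325,200])*4)),("scene",lambda p:(p-[290,150])*3.4+[360,0])):
    print(n,z,[np.round(f(proj(n,T([.6185,.1139,yaw],(125+x,y,z+8)))),0) for x,y in((-30,-18),(-30,18),(30,-18),(30,18))])
E
```

```text
[ 0.6443 -0.132  -1.4847] -85.06837758824412 [-0.5 -0.   0.5 -0.4  0.4 -0.7 -0.6  0.1 -0.2  0.5  1.2  1.  -0.8 -0.8]
[ 0.6381 -0.1271 -1.4783] -84.70295910750283 [-0.4 -0.1 -0.4 -0.7  0.1  0.1 -0.6 -0.1  0.4  0.4  0.9  0.3]
[ 0.6439 -0.1312 -1.4816] -84.89227986420339 [-0.7 -0.3  0.3 -0.8  0.1 -0.9 -0.9 -0.1 -0.4  0.3  0.9  0.7 -1.1 -1.1
 -0.1 -1.4 -0.3 -2.2  0.2 -1.1 -0.3 -1.3  0.5 -0.9  1.  -1. ]
carrier yaw -85.27403317884749
side 45 [array([91., 74.]), array([170.,  71.]), array([101., 136.]), array([187., 134.])]
scene 45 [array([521., 141.]), array([495., 119.]), array([595., 123.]), array([567., 102.])]
side 50 [array([91., 64.]), array([171.,  61.]), array([101., 126.]), array([187., 123.])]
scene 50 [array([522., 134.]), array([496., 112.]), array([595., 117.]), array([568.,  96.])]
side 55 [array([91., 54.]), array([171.,  51.]), array([101., 115.]), array([187., 113.])]
scene 55 [array([522., 128.]), array([496., 106.]), array([596., 111.]), array([568.,  90.])]
```

Run:
```python
import cv2,numpy as np
g=cv2.imread("pics/side3.png").min(2).astype(int)
for r in (218,219,220,221,222,224): print(r,g[r,344:374])
print("tongue");
for r in (203,206,210): print(r,g[r,344:374])
```

```text
218 [ 53  51  45  28 113 201 226 228 224 233 253 255 255 253 200 234 255 255
 255 255 255 255 255 255 137  33  46  49  50  48]
219 [ 44  44  38  26 230 255 255 255 242 245 229 220 246 190  39 144 241 220
 229 250 246 255 255 255 209  22  44  47  48  50]
220 [ 40  43  36  26 228 255 255 251 238 242 192 126 221 229 208 227 243 158
 140 218 230 252 255 255 233  39  38  48  48  48]
221 [ 42  44  33  29 177 255 255 246 233 237 228 233 239 237 236 237 238 227
 235 237 235 253 255 255 238  72  36  44  41  34]
222 [ 43  42  39  24 127 255 255 240 223 232 235 239 237 234 235 234 234 234
 237 235 233 239 234 254 254 132  19  27  36  74]
224 [ 39  41  41  30  39 254 255 241 225 235 233 233 233 234 233 233 233 233
 233 233 233 234 232 248 251 225 207 223 238 240]
tongue
203 [ 56  55  55  53  53  46  55 252 233 162 167 172 175 186 123  39  52  56
  56  59  57  58  59  59  58  59  59  59  59  58]
206 [ 55  55  53  52  55  52  44 112 164 173 171 174 173 176 198 139  44  53
  56  58  58  56  57  57  60  55  57  58  61  58]
210 [ 52  52  57  51  42  46  45  44 153 255 233 160 159 157 248 253 135  28
  48  46  47  48  50  47  48  51  49  48  49  50]
```

>>> apply_moves --rows '[{"fingers":5,"dx":-0.05,"dy":0.015,"dz":0.08,"spin":-0.004},{"fingers":5,"dx":-0.1,"dy":0.03,"dz":0.16,"spin":-0.004},{"fingers":5,"dx":-0.15,"dy":0.03,"dz":0.24,"spin":-0.004},{"fingers":5,"dx":-0.15,"dy":0.03,"dz":0.32,"spin":-0.004},{"fingers":5,"dx":-0.15,"dy":0.03,"dz":0.32,"spin":-0.004},{"fingers":5,"dx":-0.15,"dy":0.03,"dz":0.32,"spin":-0.004},{"fingers":5,"dx":-0.15,"dy":0.03,"dz":0.32,"spin":-0.004}]'

```text
time: 6.02
ee_pos: [0.6231, 0.0985, 0.03]
tcp_rot: [0.675, 0.737, -0.0, -0.0]
ft_force: [-0.0, -0.2, -2.5]
finger_gap: 0.011
grasp_force: 59.9
```

Run:
```python
from h import *
from rig import manip
import cv2
s=manip.get_state();print(s["time"],s["ee_pos"],s["tcp_rot"],s["ft_force"])
t=s["tcp_rot"];ty=np.arctan2(2*t[0]*t[1],0)
yaw=np.arctan2(2*t[1]**2-1,2*t[0]*t[1])-np.pi/2;print(np.degrees(yaw))
d=np.array([np.cos(-1.4817),np.sin(-1.4817)]);n=np.array([-d[1],d[0]]);v=s["ee_pos"][:2]-[.6433,-.1312];print("tab in clamp",v@d,v@n)
```

```text
6.0167 [0.6230657  0.09848394 0.02999051] [ 6.75395511e-01  7.37455659e-01 -1.38813199e-04 -1.89951688e-04] [-0.03292408 -0.24679888 -2.53376542]
-84.96974894780173
tab in clamp -0.23057332573684006 0.0002828921161761704
```

Lined up. Next I advance the head over the plate (tab at −200 mm) and lower it until it touches.

>>> apply_moves --rows '[{"fingers":5,"dx":-0.08,"dy":0,"dz":0,"spin":0},{"fingers":5,"dx":-0.16,"dy":0,"dz":0,"spin":0},{"fingers":5,"dx":-0.24,"dy":0,"dz":0,"spin":0},{"fingers":5,"dx":-0.3,"dy":0,"dz":0,"spin":0},{"fingers":5,"dx":-0.3,"dy":0,"dz":0,"spin":0},{"fingers":5,"dx":-0.3,"dy":0,"dz":0,"spin":0},{"fingers":5,"dx":-0.3,"dy":0,"dz":0,"spin":0}]'

```text
time: 6.6
ee_pos: [0.6258, 0.0685, 0.0304]
tcp_rot: [0.676, 0.737, 0.0, -0.0]
ft_force: [0.5, -0.6, -2.1]
finger_gap: 0.0102
grasp_force: 59.9
```

>>> apply_moves --rows '[{"fingers":5,"dx":0,"dy":0,"dz":0.01,"spin":0},{"fingers":5,"dx":0,"dy":0,"dz":0.02,"spin":0},{"fingers":5,"dx":0,"dy":0,"dz":0.03,"spin":0},{"fingers":5,"dx":0,"dy":0,"dz":0.03,"spin":0},{"fingers":5,"dx":0,"dy":0,"dz":0.03,"spin":0}]'

```text
time: 7.02
ee_pos: [0.6256, 0.0689, 0.027]
tcp_rot: [0.675, 0.738, -0.0, -0.0]
ft_force: [-0.6, -0.6, -1.5]
finger_gap: 0.0106
grasp_force: 59.9
```

>>> apply_moves --rows '[{"fingers":5,"dx":0,"dy":0,"dz":0.005,"spin":0},{"fingers":5,"dx":0,"dy":0,"dz":0.01,"spin":0},{"fingers":5,"dx":0,"dy":0,"dz":0.01,"spin":0},{"fingers":5,"dx":0,"dy":0,"dz":0.01,"spin":0}]'

```text
time: 7.35
ee_pos: [0.6258, 0.0686, 0.0263]
tcp_rot: [0.675, 0.738, -0.0, -0.0]
ft_force: [-0.9, 0.2, -1.0]
finger_gap: 0.0107
grasp_force: 59.9
```

Run:
```python
from rig import manip,viewer
import cv2,numpy as np
s=manip.get_state();print(s["time"],s["ee_pos"],s["ft_force"],s["ft_torque"])
a=viewer.grab_frame("scene")[150:215,290:420,::-1]; b=viewer.grab_frame("side")[200:320,325:415,::-1]
a=cv2.resize(a,None,fx=3.4,fy=3.4,interpolation=cv2.INTER_CUBIC); b=cv2.resize(b,None,fx=4,fy=4,interpolation=cv2.INTER_CUBIC)
c=np.zeros((480,800,3),np.uint8); c[:,:360]=b; c[:a.shape[0],360:]=a[:,:440]
cv2.imwrite("pics/c4.png",c)
```

```text
7.35 [0.62575643 0.06863821 0.0262517 ] [-0.85999057  0.22320315 -1.01674484] [ 0.12013094  0.00355358 -0.00268023]
```

View pics/c4.png

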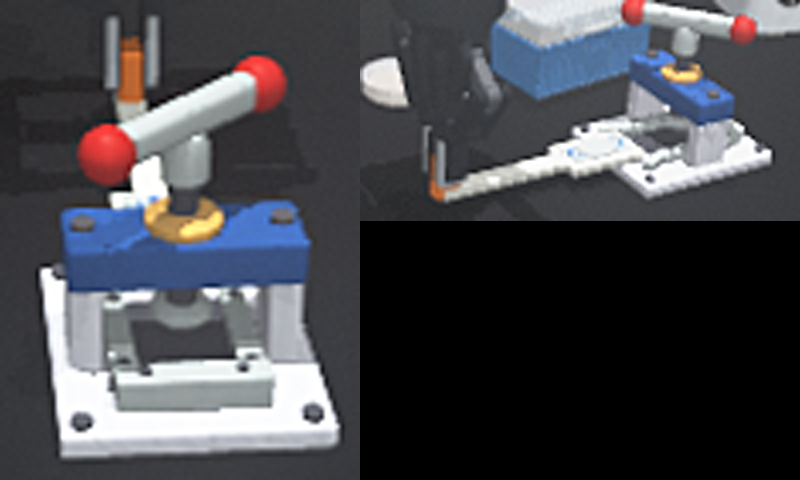

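The scene view shows the head over the plate, between the flared rails and centred at about (597,147). I'll continue in.

>>> apply_moves --rows '[{"fingers":5,"dx":-0.05,"dy":0,"dz":0.005,"spin":0},{"fingers":5,"dx":-0.1,"dy":0,"dz":0.008,"spin":0},{"fingers":5,"dx":-0.15,"dy":0,"dz":0.01,"spin":0},{"fingers":5,"dx":-0.2,"dy":0,"dz":0.01,"spin":0},{"fingers":5,"dx":-0.2,"dy":0,"dz":0.01,"spin":0},{"fingers":5,"dx":-0.2,"dy":0,"dz":0.01,"spin":0}]'

```text
time: 7.95
ee_pos: [0.6276, 0.0481, 0.0253]
tcp_rot: [0.676, 0.737, 0.0, -0.0]
ft_force: [-0.2, -0.0, -1.1]
finger_gap: 0.0105
grasp_force: 59.9
```

>>> apply_moves --rows '[{"fingers":5,"dx":-0.05,"dy":0,"dz":0,"spin":0},{"fingers":5,"dx":-0.1,"dy":0,"dz":0,"spin":0},{"fingers":5,"dx":-0.15,"dy":0,"dz":0,"spin":0},{"fingers":5,"dx":-0.15,"dy":0,"dz":0,"spin":0},{"fingers":5,"dx":-0.15,"dy":0,"dz":0,"spin":0}]'

```text
time: 8.37
ee_pos: [0.6289, 0.0334, 0.0253]
tcp_rot: [0.676, 0.737, 0.0, -0.0]
ft_force: [0.4, 0.3, -2.8]
finger_gap: 0.0105
grasp_force: 59.9
```

```bash
cat > st.py <<'E'
from rig import manip
import numpy as np
s=manip.get_state();np.set_printoptions(precision=4,suppress=True);print(s["time"],s["ee_pos"],s["ft_force"],s["ft_torque"],s["finger_gap"],s["joints"])
t=s["tcp_rot"];print("tool y deg",np.degrees(np.arctan2(2*t[1]**2-1,2*t[0]*t[1])))
d=np.array([np.cos(-1.4817),np.sin(-1.4817)]);n=np.array([-d[1],d[0]]);v=s["ee_pos"][:2]-[.6433,-.1312];print("in clamp",v@d,v@n)
E
python3 st.py
```

```text
8.3667 [0.6289 0.0334 0.0253] [ 0.4048  0.2503 -2.76  ] [ 0.1703  0.0257 -0.0067] 0.010544620726444418 [ 0.0134  0.3764  1.8696  0.0001  0.8956 -0.0739]
tool y deg 5.001361602095226
in clamp -0.16519085207348136 0.00029773838537165627
```

>>> apply_moves --rows '[{"fingers":5,"dx":-0.05,"dy":0,"dz":0.004,"spin":0},{"fingers":5,"dx":-0.1,"dy":0,"dz":0.008,"spin":0},{"fingers":5,"dx":-0.15,"dy":0,"dz":0.01,"spin":0},{"fingers":5,"dx":-0.2,"dy":0,"dz":0.01,"spin":0},{"fingers":5,"dx":-0.25,"dy":0,"dz":0.01,"spin":0},{"fingers":5,"dx":-0.3,"dy":0,"dz":0.01,"spin":0},{"fingers":5,"dx":-0.33,"dy":0,"dz":0.01,"spin":0},{"fingers":5,"dx":-0.33,"dy":0,"dz":0.01,"spin":0},{"fingers":5,"dx":-0.33,"dy":0,"dz":0.01,"spin":0}]'

```text
time: 9.12
ee_pos: [0.6319, 0.0004, 0.0244]
tcp_rot: [0.676, 0.737, -0.0, 0.0]
ft_force: [0.2, -0.8, -1.0]
finger_gap: 0.0107
grasp_force: 60.1
```

>>> apply_moves --rows '[{"fingers":5,"dx":-0.02,"dy":0,"dz":0,"spin":0},{"fingers":5,"dx":-0.04,"dy":0,"dz":0,"spin":0},{"fingers":5,"dx":-0.05,"dy":0,"dz":0,"spin":0},{"fingers":5,"dx":-0.05,"dy":0,"dz":0,"spin":0}]'

```text
time: 9.45
ee_pos: [0.6321, -0.0027, 0.0244]
tcp_rot: [0.675, 0.737, 0.001, -0.001]
ft_force: [-0.4, 5.1, -0.2]
finger_gap: 0.0106
grasp_force: 60.3
```

```bash
python3 st.py
```

```text
9.45 [ 0.6321 -0.0027  0.0244] [-0.3787  5.143  -0.2165] [0.7349 0.0752 0.0582] 0.01063884416886105 [-0.0448  0.3814  1.8645  0.0026  0.8962 -0.1341]
tool y deg 5.02148334277361
in clamp -0.12896025792250762 0.00022755270272840423
```

>>> apply_moves --rows '[{"fingers":5,"dx":-0.01,"dy":0,"dz":0.003,"spin":0},{"fingers":5,"dx":-0.02,"dy":0,"dz":0.005,"spin":0},{"fingers":5,"dx":-0.03,"dy":0,"dz":0.005,"spin":0},{"fingers":5,"dx":-0.03,"dy":0,"dz":0.005,"spin":0}]'

```text
time: 9.78
ee_pos: [0.6321, -0.0028, 0.0243]
tcp_rot: [0.676, 0.737, 0.002, -0.002]
ft_force: [-3.2, 14.0, 4.1]
finger_gap: 0.0102
grasp_force: 60.7
```

```bash
python3 st.py
python3 - <<'E'
from rig import manip,viewer
import cv2,numpy as np
a=viewer.grab_frame("scene")[145:225,330:425,::-1]; b=viewer.grab_frame("side")[210:320,325:415,::-1]
a=cv2.resize(a,None,fx=4,fy=4,interpolation=cv2.INTER_CUBIC); b=cv2.resize(b,None,fx=4,fy=4,interpolation=cv2.INTER_CUBIC)
c=np.zeros((480,800,3),np.uint8); c[:440,:360]=b; c[:a.shape[0],360:740]=a
cv2.imwrite("pics/c5.png",c)
E
```

```text
9.7833 [ 0.6321 -0.0028  0.0243] [-3.2203 13.96    4.0671] [2.1318 0.3448 0.0608] 0.010231864181274301 [-0.0471  0.3818  1.864   0.0075  0.897  -0.1388]
tool y deg 4.989016121059607
in clamp -0.12889835709083514 0.00027112957145681524
```

View pics/c5.png

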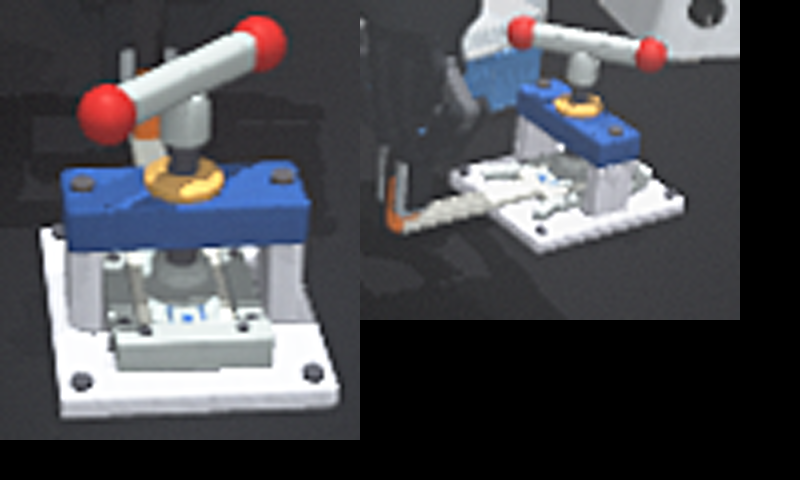

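The side view shows the head flush against the end stop under the screw, and force rises without motion, so it is home. I'll relax the push, release and rise.

>>> apply_moves --rows '[{"fingers":5,"dx":0.01,"dy":0,"dz":0,"spin":0},{"fingers":5,"dx":0.03,"dy":0,"dz":0,"spin":0},{"fingers":5,"dx":0.03,"dy":0,"dz":0,"spin":0},{"fingers":5,"dx":0.03,"dy":0,"dz":0,"spin":0}]'

```text
time: 10.22
ee_pos: [0.6323, -0.0027, 0.0243]
tcp_rot: [0.675, 0.737, 0.001, -0.001]
ft_force: [-0.9, 6.8, 3.7]
finger_gap: 0.0109
grasp_force: 60.6
```

>>> apply_moves --rows '[{"fingers":40,"dx":0,"dy":0,"dz":0,"spin":0},{"fingers":40,"dx":0,"dy":0,"dz":0,"spin":0},{"fingers":40,"dx":0,"dy":0,"dz":0,"spin":0},{"fingers":40,"dx":0,"dy":0,"dz":0,"spin":0},{"fingers":40,"dx":0,"dy":0,"dz":0,"spin":0},{"fingers":40,"dx":0,"dy":0,"dz":0,"spin":0}]'

```text
time: 10.72
ee_pos: [0.6322, -0.0044, 0.0237]
tcp_rot: [0.675, 0.737, -0.0, 0.0]
ft_force: [0.3, 0.3, -0.6]
finger_gap: 0.04
grasp_force: 0.0
```

```bash
python3 st.py
```

```text
10.7167 [ 0.6322 -0.0044  0.0237] [ 0.3394  0.3426 -0.5848] [0.0798 0.0536 0.0254] 0.039950391996374436 [-0.0463  0.3823  1.8647 -0.0002  0.8946 -0.1338]
tool y deg 5.023650216782979
in clamp -0.12727364606621572 0.00019699421924647151
```

>>> apply_moves --rows '[{"fingers":40,"dx":0,"dy":0,"dz":-0.2,"spin":0},{"fingers":40,"dx":0,"dy":0,"dz":-0.5,"spin":0},{"fingers":40,"dx":0,"dy":0,"dz":-0.9,"spin":0},{"fingers":40,"dx":0,"dy":0,"dz":-1,"spin":-0.08},{"fingers":40,"dx":0,"dy":0,"dz":-1,"spin":-0.16},{"fingers":40,"dx":0,"dy":0,"dz":-1,"spin":-0.24},{"fingers":40,"dx":0,"dy":0,"dz":-1,"spin":-0.32},{"fingers":40,"dx":0,"dy":0,"dz":-1,"spin":-0.4},{"fingers":40,"dx":0,"dy":0,"dz":-1,"spin":-0.48},{"fingers":40,"dx":0,"dy":0,"dz":-1,"spin":-0.56}]'

```text
time: 11.55
ee_pos: [0.6322, -0.0043, 0.1238]
tcp_rot: [0.296, 0.955, -0.0, 0.0]
ft_force: [0.3, -0.9, -0.0]
finger_gap: 0.0401
grasp_force: 0.0
```

>>> apply_moves --rows '[{"fingers":40,"dx":0,"dy":0,"dz":-0.3,"spin":-0.08},{"fingers":40,"dx":0,"dy":0,"dz":-0.6,"spin":-0.16},{"fingers":40,"dx":0,"dy":0,"dz":-0.6,"spin":-0.24},{"fingers":40,"dx":0,"dy":0,"dz":-0.6,"spin":-0.32},{"fingers":40,"dx":-0.2,"dy":-0.24,"dz":-0.6,"spin":-0.4},{"fingers":40,"dx":-0.4,"dy":-0.48,"dz":-0.6,"spin":-0.48},{"fingers":40,"dx":-0.6,"dy":-0.72,"dz":-0.6,"spin":-0.56},{"fingers":40,"dx":-0.79,"dy":-0.95,"dz":-0.6,"spin":-0.64},{"fingers":40,"dx":-0.79,"dy":-0.95,"dz":-0.6,"spin":-0.72},{"fingers":40,"dx":-0.79,"dy":-0.95,"dz":-0.6,"spin":-0.79}]'

```text
time: 12.38
ee_pos: [0.6427, -0.1296, 0.1836]
tcp_rot: [-0.313, 0.95, -0.0, -0.0]
ft_force: [0.6, -0.3, -0.2]
finger_gap: 0.0401
grasp_force: 0.0
```

```bash
python3 st.py
python3 - <<'E'
from h import *
from rig import manip
import cv2
p=viewer.camera_params("wrist");f=viewer.grab_frame("wrist")[...,::-1];np.savez("w6.npz",**p)
def red(f):
    f=f.astype(int);m=((f[...,2]>120)&(f[...,2]>2.2*f[...,1])&(f[...,2]>2.2*f[...,0])).astype(np.uint8)
    n,l,s,c=cv2.connectedComponentsWithStats(m);return [(c[i],s[i][:5]) for i in range(1,n) if s[i][4]>15]
def redbox(f): return [((s[0]+s[2]/2-.5,s[1]+s[3]/2-.5),s) for c,s in red(f)]
print("w",redbox(f))
for n in("side","scene"):
    g=cv2.imread(f"pics/{n}0.png"); print(n,[b for b in redbox(g)])
print([proj("wrist",X,p) for X in ((.615,-.159,.108),(.672,-.1,.108))])
v=f.copy(); cv2.imwrite("pics/w6.png",v)
E
```

```text
12.3833 [ 0.6427 -0.1296  0.1836] [ 0.6202 -0.3465 -0.2049] [-0.0148  0.0181  0.0404] 0.04011453817683602 [-0.2367  0.2597  1.6986 -0.0004  1.1832 -2.4435]
tool y deg 126.44518619402248
in clamp -0.0016702580993895831 -0.000441933940289699
w [((np.float64(309.0), np.float64(163.0)), array([296, 151,  27,  25, 530], dtype=int32)), ((np.float64(407.5), np.float64(242.0)), array([403, 236,  10,  13,  42], dtype=int32)), ((np.float64(325.0), np.float64(259.5)), array([313, 249,  25,  22, 366], dtype=int32)), ((np.float64(21.5), np.float64(392.0)), array([  7, 385,  30,  15, 258], dtype=int32))]
side [((np.float64(58.5), np.float64(168.5)), array([ 49, 162,  20,  14, 168], dtype=int32)), ((np.float64(587.0), np.float64(232.5)), array([ 558,  203,   59,   60, 1215], dtype=int32)), ((np.float64(389.0), np.float64(220.0)), array([383, 214,  13,  13,  94], dtype=int32)), ((np.float64(351.5), np.float64(238.0)), array([345, 231,  14,  15, 156], dtype=int32))]
scene [((np.float64(370.0), np.float64(106.0)), array([366, 105,   9,   3,  19], dtype=int32)), ((np.float64(342.0), np.float64(107.0)), array([338, 106,   9,   3,  20], dtype=int32)), ((np.float64(369.5), np.float64(153.0)), array([367, 150,   6,   7,  35], dtype=int32)), ((np.float64(402.0), np.float64(158.0)), array([399, 155,   7,   7,  42], dtype=int32))]
[array([305.46295608, 163.40707207]), array([322.82803122, 259.84849177])]
```

View pics/w6.png

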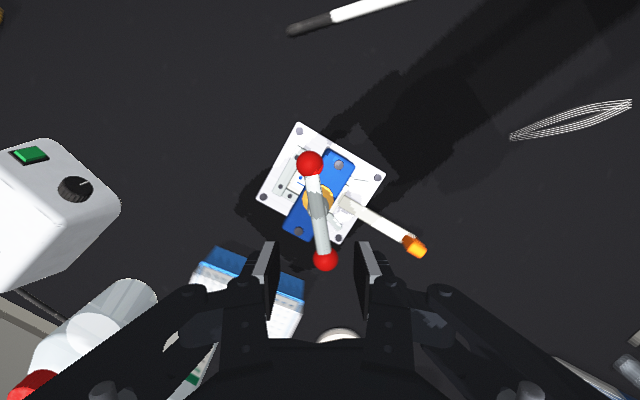

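The wrist view shows the bar with balls at (309,163) and (325,259), the carrier in the channel and the handle clear. Now I compute the bar pose.

Run:
```python
from h import *
np.set_printoptions(precision=4,suppress=True)
p=dict(np.load("w6.npz"))
for z in (.105,.108,.112):
    a=onz("wrist",309,163,z,p);b=onz("wrist",325,259.5,z,p);print(z,a,b,np.linalg.norm(a-b),(a+b)/2,np.degrees(np.arctan2(*(b-a)[1::-1])))
for B,A in (((351.5,238),(402,158)),((389,220),(369.5,153))): print(tri([("side",*B),("scene",*A)]))
```

```text
0.105 [ 0.6136 -0.1568  0.105 ] [ 0.6719 -0.0977  0.105 ] 0.08301366886398093 [ 0.6427 -0.1273  0.105 ] 45.3923945765766
0.108 [ 0.6132 -0.157   0.108 ] [ 0.6707 -0.0987  0.108 ] 0.08188282378173861 [ 0.6419 -0.1279  0.108 ] 45.39239457657663
0.112 [ 0.6126 -0.1573  0.112 ] [ 0.6691 -0.1001  0.112 ] 0.0803750303387489 [ 0.6408 -0.1287  0.112 ] 45.3923945765767
[ 0.6152 -0.1574  0.1085]
[ 0.6716 -0.0986  0.1076]
```

>>> apply_moves --rows '[{"fingers":40,"dx":-0.01,"dy":0.015,"dz":0.2,"spin":-0.04},{"fingers":40,"dx":-0.01,"dy":0.015,"dz":0.4,"spin":-0.04},{"fingers":40,"dx":-0.01,"dy":0.015,"dz":0.6,"spin":-0.04},{"fingers":40,"dx":-0.01,"dy":0.015,"dz":0.6,"spin":-0.04},{"fingers":40,"dx":-0.01,"dy":0.015,"dz":0.6,"spin":-0.04}]'

```text
time: 12.85
ee_pos: [0.6413, -0.1249, 0.1222]
tcp_rot: [-0.34, 0.94, 0.001, -0.002]
ft_force: [0.1, 0.6, 0.0]
finger_gap: 0.0396
grasp_force: 0.0
```

```bash
python3 st.py
```

```text
12.85 [ 0.6413 -0.1249  0.1222] [0.1434 0.6229 0.0122] [-0.0211  0.     -0.0174] 0.03958276052395513 [-0.2304  0.3101  1.7542 -0.0001  1.081  -2.4958]
tool y deg 129.80060186181132
in clamp -0.006450651946050988 -0.00138647130447376
```

>>> apply_moves --rows '[{"fingers":40,"dx":0,"dy":-0.015,"dz":0.1,"spin":0},{"fingers":40,"dx":0,"dy":-0.015,"dz":0.2,"spin":0},{"fingers":40,"dx":0,"dy":-0.015,"dz":0.2,"spin":0},{"fingers":40,"dx":0,"dy":-0.015,"dz":0.2,"spin":0}]'

```text
time: 13.18
ee_pos: [0.6433, -0.1264, 0.1033]
tcp_rot: [-0.341, 0.94, 0.0, -0.0]
ft_force: [-0.6, -0.6, 0.0]
finger_gap: 0.04
grasp_force: 0.0
```

```bash
python3 st.py
```

```text
13.1833 [ 0.6433 -0.1264  0.1033] [-0.5577 -0.5854  0.0266] [ 0.0419 -0.0421 -0.0231] 0.039955428935704786 [-0.232   0.3308  1.7651 -0.      1.0468 -2.4985]
tool y deg 129.8622469055626
in clamp -0.0047662102009047415 0.00040596796920889757
```

>>> apply_moves --rows '[{"fingers":40,"dx":0.01,"dy":-0.005,"dz":0.01,"spin":0},{"fingers":5,"dx":0.01,"dy":-0.005,"dz":0.01,"spin":0},{"fingers":5,"dx":0.01,"dy":-0.005,"dz":0.01,"spin":0},{"fingers":5,"dx":0.01,"dy":-0.005,"dz":0.01,"spin":0},{"fingers":5,"dx":0.01,"dy":-0.005,"dz":0.01,"spin":0},{"fingers":5,"dx":0.01,"dy":-0.005,"dz":0.01,"spin":0},{"fingers":5,"dx":0.01,"dy":-0.005,"dz":0.01,"spin":0},{"fingers":5,"dx":0.01,"dy":-0.005,"dz":0.01,"spin":0}]'

```text
time: 13.85
ee_pos: [0.6436, -0.1279, 0.1034]
tcp_rot: [-0.341, 0.94, -0.0, 0.0]
ft_force: [-1.5, -1.3, 2.8]
finger_gap: 0.0099
grasp_force: 63.6
```

```bash
python3 st.py
```

```text
13.85 [ 0.6436 -0.1279  0.1034] [-1.489  -1.3488  2.822 ] [-0.2234  0.1644 -0.1207] 0.009910568593121909 [-0.2339  0.3304  1.7654 -0.0003  1.0448 -2.5005]
tool y deg 129.8735740893416
in clamp -0.0033129008424309415 0.0005543993019450476
```

>>> apply_moves --rows '[{"fingers":5,"dx":0,"dy":0,"dz":0.002,"spin":0.05},{"fingers":5,"dx":0,"dy":0,"dz":0.004,"spin":0.1},{"fingers":5,"dx":0,"dy":0,"dz":0.006,"spin":0.15},{"fingers":5,"dx":0,"dy":0,"dz":0.008,"spin":0.2},{"fingers":5,"dx":0,"dy":0,"dz":0.01,"spin":0.25},{"fingers":5,"dx":0,"dy":0,"dz":0.012,"spin":0.3},{"fingers":5,"dx":0,"dy":0,"dz":0.014,"spin":0.35},{"fingers":5,"dx":0,"dy":0,"dz":0.016,"spin":0.4},{"fingers":5,"dx":0,"dy":0,"dz":0.018,"spin":0.45},{"fingers":5,"dx":0,"dy":0,"dz":0.02,"spin":0.5}]'

```text
time: 14.68
ee_pos: [0.6436, -0.1281, 0.1014]
tcp_rot: [0.047, 0.999, -0.0, 0.001]
ft_force: [-1.1, -1.7, 2.2]
finger_gap: 0.0103
grasp_force: 63.5
```

```bash
python3 st.py
```

```text
14.6833 [ 0.6436 -0.1281  0.1014] [-1.1441 -1.705   2.2339] [-0.4272  0.1733  0.0652] 0.010255112413814792 [-0.2341  0.3325  1.7667 -0.0009  1.0412 -1.7114]
tool y deg 84.66791587598372
in clamp -0.0030129483466135097 0.0006125354601799997
```

>>> apply_moves --rows '[{"fingers":5,"dx":0,"dy":0,"dz":0.001,"spin":0.02},{"fingers":5,"dx":0,"dy":0,"dz":0.002,"spin":0.04},{"fingers":5,"dx":0,"dy":0,"dz":0.002,"spin":0.05}]'

```text
time: 14.93
ee_pos: [0.6437, -0.1281, 0.1012]
tcp_rot: [0.084, 0.996, -0.0, 0.001]
ft_force: [-0.7, -2.8, 2.9]
finger_gap: 0.0102
grasp_force: 63.6
```

```bash
python3 st.py
```

```text
14.9333 [ 0.6437 -0.1281  0.1012] [-0.7117 -2.7543  2.9107] [-0.4538  0.0979  0.0278] 0.010178448741114331 [-0.2341  0.3328  1.7668 -0.0009  1.0408 -1.6354]
tool y deg 80.31441068486403
in clamp -0.0030251240157543706 0.0006379230197709415
```

```bash
cat > tq.py <<'E'
from rig import manip,viewer
import numpy as np
T=[];F=[]
for _ in range(6):
    viewer.grab_frame("side"); s=manip.get_state(); T.append(s["ft_torque"][2]);F.append(s["ft_force"])
t=s["tcp_rot"]; y=np.degrees(np.arctan2(2*t[1]**2-1,2*t[0]*t[1]))
print("t",round(s["time"],2),"turn from start %.3f rad"%np.radians(135.4-y),"Mz %.3f +- %.3f"%(np.mean(T),np.std(T)/6**.5),np.round(np.mean(F,0),1),s["ee_pos"].round(4),round(s["finger_gap"],4))
E
python3 tq.py
```

```text
t 15.23 turn from start 0.960 rad Mz -0.035 +- 0.016 [-0.6 -3.2  4.3] [ 0.6437 -0.1281  0.1012] 0.0098
```

>>> apply_moves --rows '[{"fingers":5,"dx":0,"dy":0,"dz":0.001,"spin":0.02},{"fingers":5,"dx":0,"dy":0,"dz":0.002,"spin":0.04},{"fingers":5,"dx":0,"dy":0,"dz":0.002,"spin":0.06},{"fingers":5,"dx":0,"dy":0,"dz":0.002,"spin":0.06}]'

```text
time: 15.57
ee_pos: [0.6437, -0.1281, 0.1009]
tcp_rot: [0.131, 0.991, -0.0, 0.001]
ft_force: [-1.0, -3.7, 5.6]
finger_gap: 0.0098
grasp_force: 63.9
```

```bash
python3 tq.py
```

```text
t 15.87 turn from start 1.054 rad Mz -0.067 +- 0.018 [-0.4 -4.1  5.3] [ 0.6437 -0.1281  0.1009] 0.01
```

>>> apply_moves --rows '[{"fingers":5,"dx":0,"dy":0,"dz":0.001,"spin":0.02},{"fingers":5,"dx":0,"dy":0,"dz":0.002,"spin":0.04},{"fingers":5,"dx":0,"dy":0,"dz":0.002,"spin":0.06},{"fingers":5,"dx":0,"dy":0,"dz":0.002,"spin":0.06}]'

```text
time: 16.2
ee_pos: [0.6437, -0.1281, 0.1007]
tcp_rot: [0.177, 0.984, -0.0, 0.001]
ft_force: [0.0, -4.6, 5.7]
finger_gap: 0.0099
grasp_force: 63.9
```

```bash
python3 tq.py
```

```text
t 16.5 turn from start 1.148 rad Mz -0.064 +- 0.011 [-0.6 -4.2  4.9] [ 0.6436 -0.1281  0.1007] 0.01
```

```bash
cat > tq.py <<'E'
from rig import manip,viewer
import numpy as np
T=[]
for i in range(4):
    s=manip.get_state(); T.append(s["ft_torque"][2])
    if i<3: viewer.grab_frame("side")
t=s["tcp_rot"]; y=np.degrees(np.arctan2(2*t[1]**2-1,2*t[0]*t[1]))
print("t",round(s["time"],2),"turn %.3f rad"%np.radians(135.4-y),"Mz",np.round(T,3),"mean %.3f"%np.mean(T),s["ft_force"].round(1),s["ee_pos"].round(4))
E
echo ok
```

```text
ok
```

>>> apply_moves --rows '[{"fingers":5,"dx":0,"dy":0,"dz":0,"spin":0.008},{"fingers":5,"dx":0,"dy":0,"dz":0.001,"spin":0.016},{"fingers":5,"dx":0,"dy":0,"dz":0.001,"spin":0.024},{"fingers":5,"dx":0,"dy":0,"dz":0.001,"spin":0.032},{"fingers":5,"dx":0,"dy":0,"dz":0.002,"spin":0.04},{"fingers":5,"dx":0,"dy":0,"dz":0.002,"spin":0.048},{"fingers":5,"dx":0,"dy":0,"dz":0.002,"spin":0.054},{"fingers":5,"dx":0,"dy":0,"dz":0.002,"spin":0.058},{"fingers":5,"dx":0,"dy":0,"dz":0.002,"spin":0.061},{"fingers":5,"dx":0,"dy":0,"dz":0.002,"spin":0.063}]'

```text
time: 17.33
ee_pos: [0.6436, -0.1281, 0.1004]
tcp_rot: [0.225, 0.974, -0.0, 0.001]
ft_force: [0.2, -4.4, 4.2]
finger_gap: 0.0103
grasp_force: 63.9
```

```bash
python3 tq.py
```

```text
t 17.48 turn 1.247 rad Mz [0.014 0.046 0.012 0.041] mean 0.028 [-1.4 -4.2  5.3] [ 0.6436 -0.1281  0.1004]
```

>>> apply_moves --rows '[{"fingers":5,"dx":0,"dy":0,"dz":0,"spin":0.008},{"fingers":5,"dx":0,"dy":0,"dz":0.001,"spin":0.016},{"fingers":5,"dx":0,"dy":0,"dz":0.001,"spin":0.024},{"fingers":5,"dx":0,"dy":0,"dz":0.001,"spin":0.032},{"fingers":5,"dx":0,"dy":0,"dz":0.002,"spin":0.04},{"fingers":5,"dx":0,"dy":0,"dz":0.002,"spin":0.048},{"fingers":5,"dx":0,"dy":0,"dz":0.002,"spin":0.056},{"fingers":5,"dx":0,"dy":0,"dz":0.002,"spin":0.064}]'

```text
time: 18.15
ee_pos: [0.6436, -0.1281, 0.1002]
tcp_rot: [0.275, 0.962, -0.0, 0.001]
ft_force: [-0.3, -5.4, 5.1]
finger_gap: 0.0098
grasp_force: 63.9
```

```bash
python3 tq.py
```

```text
t 18.3 turn 1.348 rad Mz [ 0.076  0.045 -0.031 -0.06 ] mean 0.007 [ 1.  -4.9  5. ] [ 0.6436 -0.1281  0.1002]
```

>>> apply_moves --rows '[{"fingers":5,"dx":0,"dy":0,"dz":0,"spin":0.008},{"fingers":5,"dx":0,"dy":0,"dz":0.001,"spin":0.016},{"fingers":5,"dx":0,"dy":0,"dz":0.001,"spin":0.024},{"fingers":5,"dx":0,"dy":0,"dz":0.001,"spin":0.032},{"fingers":5,"dx":0,"dy":0,"dz":0.002,"spin":0.04},{"fingers":5,"dx":0,"dy":0,"dz":0.002,"spin":0.048},{"fingers":5,"dx":0,"dy":0,"dz":0.002,"spin":0.054},{"fingers":5,"dx":0,"dy":0,"dz":0.002,"spin":0.058},{"fingers":5,"dx":0,"dy":0,"dz":0.002,"spin":0.061},{"fingers":5,"dx":0,"dy":0,"dz":0.002,"spin":0.063}]'

```text
time: 19.13
ee_pos: [0.6436, -0.1282, 0.0999]
tcp_rot: [0.322, 0.947, -0.0, 0.001]
ft_force: [0.7, -5.5, 4.6]
finger_gap: 0.0104
grasp_force: 63.9
```

```bash
python3 tq.py
```

```text
t 19.28 turn 1.447 rad Mz [-0.036  0.051  0.056  0.015] mean 0.021 [ 0.  -4.   4.3] [ 0.6436 -0.1282  0.0999]
```

>>> apply_moves --rows '[{"fingers":5,"dx":0,"dy":0,"dz":0,"spin":0.008},{"fingers":5,"dx":0,"dy":0,"dz":0.001,"spin":0.016},{"fingers":5,"dx":0,"dy":0,"dz":0.001,"spin":0.024},{"fingers":5,"dx":0,"dy":0,"dz":0.001,"spin":0.032},{"fingers":5,"dx":0,"dy":0,"dz":0.002,"spin":0.04},{"fingers":5,"dx":0,"dy":0,"dz":0.002,"spin":0.048},{"fingers":5,"dx":0,"dy":0,"dz":0.002,"spin":0.054},{"fingers":5,"dx":0,"dy":0,"dz":0.002,"spin":0.058},{"fingers":5,"dx":0,"dy":0,"dz":0.002,"spin":0.061},{"fingers":5,"dx":0,"dy":0,"dz":0.002,"spin":0.063}]'

```text
time: 20.12
ee_pos: [0.6435, -0.1282, 0.0997]
tcp_rot: [0.368, 0.93, -0.0, 0.001]
ft_force: [0.4, -5.6, 5.1]
finger_gap: 0.0101
grasp_force: 63.8
```

```bash
python3 tq.py
```

```text
t 20.27 turn 1.546 rad Mz [ 0.047  0.045 -0.04   0.004] mean 0.014 [-0.5 -5.3  5.7] [ 0.6435 -0.1282  0.0997]
```

Still running free. I'll continue with the same step.

>>> apply_moves --rows '[{"fingers":5,"dx":0,"dy":0,"dz":0,"spin":0.008},{"fingers":5,"dx":0,"dy":0,"dz":0.001,"spin":0.016},{"fingers":5,"dx":0,"dy":0,"dz":0.001,"spin":0.024},{"fingers":5,"dx":0,"dy":0,"dz":0.001,"spin":0.032},{"fingers":5,"dx":0,"dy":0,"dz":0.002,"spin":0.04},{"fingers":5,"dx":0,"dy":0,"dz":0.002,"spin":0.048},{"fingers":5,"dx":0,"dy":0,"dz":0.002,"spin":0.054},{"fingers":5,"dx":0,"dy":0,"dz":0.002,"spin":0.058},{"fingers":5,"dx":0,"dy":0,"dz":0.002,"spin":0.061},{"fingers":5,"dx":0,"dy":0,"dz":0.002,"spin":0.063}]'

```text
time: 21.1
ee_pos: [0.6435, -0.1282, 0.0994]
tcp_rot: [0.414, 0.91, -0.0, 0.001]
ft_force: [-1.4, -5.4, 4.7]
finger_gap: 0.0103
grasp_force: 63.8
```

```bash
python3 tq.py
```

```text
t 21.25 turn 1.645 rad Mz [ 0.066  0.029  0.012 -0.028] mean 0.020 [ 1.1 -4.8  4.8] [ 0.6435 -0.1282  0.0994]
```

>>> apply_moves --rows '[{"fingers":5,"dx":0,"dy":0,"dz":0,"spin":0.008},{"fingers":5,"dx":0,"dy":0,"dz":0.001,"spin":0.016},{"fingers":5,"dx":0,"dy":0,"dz":0.001,"spin":0.024},{"fingers":5,"dx":0,"dy":0,"dz":0.001,"spin":0.032},{"fingers":5,"dx":0,"dy":0,"dz":0.002,"spin":0.04},{"fingers":5,"dx":0,"dy":0,"dz":0.002,"spin":0.048},{"fingers":5,"dx":0,"dy":0,"dz":0.002,"spin":0.054},{"fingers":5,"dx":0,"dy":0,"dz":0.002,"spin":0.058},{"fingers":5,"dx":0,"dy":0,"dz":0.002,"spin":0.061},{"fingers":5,"dx":0,"dy":0,"dz":0.002,"spin":0.063}]'

```text
time: 22.08
ee_pos: [0.6435, -0.1282, 0.0992]
tcp_rot: [0.458, 0.889, -0.0, 0.001]
ft_force: [0.2, -5.8, 5.2]
finger_gap: 0.0103
grasp_force: 63.7
```

```bash
python3 tq.py
```

```text
t 22.23 turn 1.744 rad Mz [-0.013  0.083  0.007  0.057] mean 0.034 [ 0.4 -6.2  5.1] [ 0.6435 -0.1282  0.0992]
```

>>> apply_moves --rows '[{"fingers":5,"dx":0,"dy":0,"dz":0,"spin":0.008},{"fingers":5,"dx":0,"dy":0,"dz":0.001,"spin":0.016},{"fingers":5,"dx":0,"dy":0,"dz":0.001,"spin":0.024},{"fingers":5,"dx":0,"dy":0,"dz":0.001,"spin":0.032},{"fingers":5,"dx":0,"dy":0,"dz":0.002,"spin":0.04},{"fingers":5,"dx":0,"dy":0,"dz":0.002,"spin":0.048},{"fingers":5,"dx":0,"dy":0,"dz":0.002,"spin":0.054},{"fingers":5,"dx":0,"dy":0,"dz":0.002,"spin":0.058},{"fingers":5,"dx":0,"dy":0,"dz":0.002,"spin":0.061},{"fingers":5,"dx":0,"dy":0,"dz":0.002,"spin":0.063}]'

```text
time: 23.07
ee_pos: [0.6434, -0.1283, 0.099]
tcp_rot: [0.501, 0.865, -0.0, 0.001]
ft_force: [-0.5, -5.9, 4.1]
finger_gap: 0.0101
grasp_force: 63.8
```

```bash
python3 tq.py
```

```text
t 23.22 turn 1.843 rad Mz [0.162 0.122 0.114 0.068] mean 0.117 [ 0.  -5.6  4.8] [ 0.6435 -0.1283  0.099 ]
```

>>> apply_moves --rows '[{"fingers":5,"dx":0,"dy":0,"dz":0,"spin":0.008},{"fingers":5,"dx":0,"dy":0,"dz":0.001,"spin":0.016},{"fingers":5,"dx":0,"dy":0,"dz":0.001,"spin":0.024},{"fingers":5,"dx":0,"dy":0,"dz":0.001,"spin":0.032},{"fingers":5,"dx":0,"dy":0,"dz":0.002,"spin":0.04},{"fingers":5,"dx":0,"dy":0,"dz":0.002,"spin":0.048},{"fingers":5,"dx":0,"dy":0,"dz":0.002,"spin":0.054},{"fingers":5,"dx":0,"dy":0,"dz":0.002,"spin":0.058},{"fingers":5,"dx":0,"dy":0,"dz":0.002,"spin":0.061},{"fingers":5,"dx":0,"dy":0,"dz":0.002,"spin":0.063}]'

```text
time: 24.05
ee_pos: [0.6434, -0.1283, 0.0988]
tcp_rot: [0.544, 0.839, -0.0, 0.001]
ft_force: [-0.7, -5.8, 3.9]
finger_gap: 0.0099
grasp_force: 63.8
```

```bash
python3 tq.py
```

```text
t 24.2 turn 1.942 rad Mz [0.184 0.188 0.218 0.172] mean 0.190 [-1.  -3.8  4.2] [ 0.6434 -0.1283  0.0988]
```

Resistance is rising, about 0.165 N m above free running. I'll average more readings at this pose.

```bash
python3 tq.py; python3 tq.py
```

```text
t 24.35 turn 1.941 rad Mz [0.172 0.14  0.176 0.148] mean 0.159 [ 0.2 -5.1  4.9] [ 0.6434 -0.1283  0.0988]
t 24.5 turn 1.942 rad Mz [0.148 0.131 0.143 0.128] mean 0.137 [-1.2 -5.7  5.1] [ 0.6434 -0.1283  0.0988]
```

>>> apply_moves --rows '[{"fingers":5,"dx":0,"dy":0,"dz":0,"spin":0.006},{"fingers":5,"dx":0,"dy":0,"dz":0,"spin":0.012},{"fingers":5,"dx":0,"dy":0,"dz":0.001,"spin":0.018},{"fingers":5,"dx":0,"dy":0,"dz":0.001,"spin":0.023},{"fingers":5,"dx":0,"dy":0,"dz":0.001,"spin":0.027},{"fingers":5,"dx":0,"dy":0,"dz":0.001,"spin":0.03}]'

```text
time: 25.0
ee_pos: [0.6434, -0.1283, 0.0988]
tcp_rot: [0.563, 0.826, -0.0, 0.001]
ft_force: [-1.4, -6.4, 5.4]
finger_gap: 0.01
grasp_force: 63.8
```

```bash
python3 tq.py; python3 tq.py
```

```text
t 25.15 turn 1.989 rad Mz [0.222 0.196 0.207 0.176] mean 0.200 [-1.5 -5.8  4.3] [ 0.6434 -0.1283  0.0987]
t 25.3 turn 1.989 rad Mz [0.176 0.199 0.165 0.173] mean 0.178 [ 0.2 -6.   4.9] [ 0.6434 -0.1283  0.0987]
```

Firm at about 0.16 N m above free running. Releasing and rising now.

>>> apply_moves --rows '[{"fingers":40,"dx":0,"dy":0,"dz":0,"spin":0},{"fingers":40,"dx":0,"dy":0,"dz":0,"spin":0},{"fingers":40,"dx":0,"dy":0,"dz":0,"spin":0},{"fingers":40,"dx":0,"dy":0,"dz":0,"spin":0},{"fingers":40,"dx":0,"dy":0,"dz":-0.1,"spin":0},{"fingers":40,"dx":0,"dy":0,"dz":-0.3,"spin":0},{"fingers":40,"dx":0,"dy":0,"dz":-0.6,"spin":0},{"fingers":40,"dx":0,"dy":0,"dz":-0.9,"spin":0},{"fingers":40,"dx":0,"dy":0,"dz":-0.9,"spin":0},{"fingers":40,"dx":0,"dy":0,"dz":-0.9,"spin":0}]'

```text
time: 26.13
ee_pos: [0.6454, -0.1278, 0.1926]
tcp_rot: [0.563, 0.826, 0.001, 0.003]
ft_force: [-0.6, 0.4, -1.1]
finger_gap: 0.0399
grasp_force: 0.0
```

Run:
```python
from h import *
from rig import manip
import cv2
p=viewer.camera_params("wrist");f=viewer.grab_frame("wrist")[...,::-1].astype(int)
m=((f[...,2]>120)&(f[...,2]>2.2*f[...,1])&(f[...,2]>2.2*f[...,0])).astype(np.uint8)
n,l,s,c=cv2.connectedComponentsWithStats(m)
q=[(s[i][0]+s[i][2]/2-.5,s[i][1]+s[i][3]/2-.5) for i in range(1,n) if 250<s[i][4]<900];print(q)
P=[onz("wrist",u,v,.103,p) for u,v in q]; print(P)
if len(P)>=2:
    d=P[1]-P[0];print(np.degrees(np.arctan2(d[1],d[0])))
s=manip.get_state();print(s["ee_pos"],s["ft_force"],s["time"])
```

```text
[(np.float64(311.0), np.float64(157.0)), (np.float64(314.0), np.float64(250.5))]
[array([ 0.62537166, -0.09012246,  0.103     ]), array([ 0.65740363, -0.16585628,  0.103     ])]
-67.07384173020145
[ 0.6439321  -0.12747251  0.19019485] [-0.01181451 -0.54959937 -0.31584047] 26.1833
```

```bash
python3 -c "
from rig import manip
print(manip.job_done())"
```

```text
the job is handed in; nothing more can be done
None
```

The carrier is in the channel, home against the end stop, and released. The screw is clamped at about 0.16 N m above free running, the handle is let go with the arm clear, and the job was handed in at about 26 s; no verdict was shown.

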